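# Seat a board carrier on the hidden pin of a spring test jig and hold it pressed

### The arm

A 6-joint arm with a two-finger parallel gripper is mounted at the origin on a cart in front of the work surface, level with it; the furniture and walls round the work are solid. World frame = base frame: x ahead of the robot, y to its left, z up, the work surface at z = 0. Lengths are in m, angles in rad, forces in N, time in s.
With the tool pointing down it reaches from about 0.35 to 0.925 m from the base axis. Payload 6.4 kg.
Tool frame: the origin (TCP) lies at the very end of the fingers, on their centre line; the grasp point (between the pads) lies 19 mm behind it (manip.pinch_z is the distance from the TCP to the grasp point, in m); z points along the fingers, y is the line along which they close (so a half turn about z gives the same grasp; the last joint's range is limited). The gripper opens to 85 mm and grips with 20 to 120 N. Pads are 22 mm wide; open, the fingers measure 114 mm over their backs; the gripper's body (76 mm by 85 mm) begins 54 mm behind the grasp point. The pads swing forward as they close: fully open they stand 13 mm farther back than shut.
Start: joints at [-1.382, 0.245, 1.558, -0, 1.339, -0.174], TCP at [0.231, -0.608, 0.202] pointing down, gripper open.
Joint ranges: [-3.13, 3.13], [-1.02, 2.26], [0.13, 2.54], [-0.95, 4.09], [0.21, 2.88], [-2.74, 2.74]. Speed limits (rad/s): [2.57, 2.57, 3.14, 3.14, 3.14, 3.14].

### API

Orientations are given as a unit quaternion [x, y, z, w].
In Python, from plant import manip gives the robot as it stands.
- The arm moves only by the tool jog_arm, never from a script. Its argument "series" is a list of rows, each a list of 3 entries, a list of its own where there are three numbers: the shift along the tool's x, y, z in mm, then the turn about the tool's z in rad, then the opening, from 0 (shut) to 1 (fully open). A call has 1 to 20 rows; each row is the pose to reach, as a shift and turn from the pose commanded when the call began, along the tool's axes at that moment; what a row does not reach only later rows make up. A row lasts 1/10 s, in which the tool goes at most 50 mm and 8.59 degrees, less where a joint would pass 70% of its speed; a pose out of reach is approached as far as the arm can. A call with a gripper value outside its range is refused whole. The fingers move at their own pace and stop on an object; "squeeze" is the grip in N (left out, the last holds). Time passes only in rows, so rows that repeat a pose let the fingers close. It gives the time, the measured TCP pose, the force, the opening and the grip force at its end, in the units of the state.
- manip.get_obs(): the state, without advancing time (a new reading comes with each control period).
- manip.snapshot(name): name is "scene" or "side" or "wrist"; returns a dict with "frame" (480x640x3 uint8, red, green, blue), "z_map" (480x640 float32, m along the optical axis (not along the pixel's ray), 0 where there is no reading), "K" (3x3 intrinsics, pixels), "k1" (the pictures are not rectified: a ray, as slopes to the right and down, at radius r is drawn at 1 + k1 r^2 times it, then the intrinsics apply), "xyz" and "rotation" of the camera in the world. Camera axes: x right, y down, z forward; pixel columns grow to the right and rows downward; lengths in m; the calibration is good to about 2 mm. A picture is of the moment at which its call begins.
- manip.hand_in(): hands the job in; it is judged then, once.
The state is a dict: "time": time; "joint_positions": joint angles; "joint_vel": joint speeds; "effort": joint torques, N m; "eef_pos": TCP position; "eef_rot": TCP orientation; "wrist_force": force on the tool from outside, world axes, zero at the start; "torque": the same for the moment, N m; "gripper_width": finger opening in m; "finger_force": force on a finger pad.
Only numpy, scipy, OpenCV 4.12 (cv2) and the standard library are available. Lean on these libraries where they do the work, as an engineer would, in place of code of your own. Each camera call takes 0.05 s, during which the arm holds its last target. There are 200 camera calls.

### The job

Pick up the board carrier by its bar handle, lay it squarely on the sprung bed of the test jig and slide it to and fro along the bed's slot until the hole in its underside drops over the locating pin hidden in that slot. Then press it down level until the bed is all the way down, and finish while you are still holding it pressed down: do not let go. Leave the other things on the bench where they are.

Things in the scene. Friction and masses are not known exactly. Their poses are not given: they have to be found in the camera images.
- carrier_handle (a point): Middle of the bar handle of the board carrier, a loose plate of about 0.2 kg lying flat on the bench, hole down. Plate 104 (its x) x 76 (y) x 12 mm, grey with aluminium top. The black bar stands on its middle: 16 mm thick along x, 56 mm long along y, 12 to 48 mm above the underside; this point is on its axis, 30 mm above the underside. z is up
- carrier: The same carrier; this point is the mouth of the blind round hole in the middle of its flat underside, straight below the handle's middle: 12 mm diameter, 8 mm deep, mouth chamfered 1.5 mm. Axes as above
- jig: Test jig, fixed to the bench: grey base plate 150 (its x) x 116 (y) x 12 mm with a sprung black bed on four columns. Origin at the centre of the base's underside, z up. The carrier belongs on the bed with its x along the jig's x (either way round)
- bed_top (a point): Centre of the bed's top face, 45 mm above the bench when up; axes as the jig. Black plate 120 (x) x 90 (y) x 10 mm with a slot through its middle, 42 (x) x 14 mm (y). In it stands a fixed steel pin, 10 mm thick, its top 4 mm tapering to 5 mm; tip 1.5 mm below the raised bed's top. It is on the slot's centre line (y = 0), up to 12 mm either way along x from this point: place not given
- bed (a joint): How far the sprung bed is pressed down: 0 up, 0.007 m down on its stop. With the hole off the pin the carrier pushes the bed down only 1.5 mm, then stops hard on the pin tip; within about 2 mm of it, it goes down all 7 mm. The spring carries the carrier's weight; pressing fully down takes 5 to 7 N more, and it rises if let go
- relay_mid (a point): Bystander: loose black relay block 13x29x24 mm, its middle
- capacitor_0_mid (a point): Bystander: loose standing capacitor, 18 mm diameter, 26 mm tall, its middle
- heat_sink_0_mid (a point): Bystander: loose finned heat sink 26x30x18 mm, its middle
There are look-alikes about, which are no part of the job. What is shaped like the carrier but red is not meant.

How it is judged:
By the outcome, as a careful person would: the job done as asked, in the order asked, and still so for the second after the job is handed in, while the arm keeps its last pose, push and grip.
It also fails if it takes over 45 s, if anything falls off the work surface, if the arm or the gripper's body presses on something with over 40 N, if the wrist force passes 120 N, or if a joint passes its speed limit or range.

## Working session

There is one attempt and no reset: what is moved stays moved. The work goes in short steps, Python scripts to look and compute and a tool call to move; the robot and the scene stay as the last step left them, time stands still between calls to the robot, and variables do not carry over. Pictures are saved under pics/ and viewed, at most 10 in all, crops included, and the job is handed in when it is done.

Besides the shell and the picture viewer there is one more tool, called by a JSON object that holds its "fn" and its "kwargs". jog_arm: Moves the arm, as the interface text tells. Its arguments: {"type":"object","properties":{"series":{"type":"array"},"squeeze":{"type":"number"}},"required":["series"]}

```bash
mkdir -p pics; ls
cat > h.py <<'E'
import numpy as np, cv2, pickle
from plant import manip
def snap(n,save=None):
    s=manip.snapshot(n)
    if save:
        cv2.imwrite('pics/'+save+'.png',s['frame'][...,::-1]); pickle.dump(s,open(save+'.pkl','wb'))
    return s
def rays(s,uv):
    K=np.array(s['K']);d=np.array([s['k1'],0,0,0,0],float)
    # model: distorted = (1+k1 r^2) * ideal
    n=cv2.undistortPoints(np.float64(uv).reshape(-1,1,2),K,d).reshape(-1,2)
    return np.c_[n,np.ones(len(n))]
def plane(s,uv,z):
    r=rays(s,uv)@np.array(s['rotation']).T;o=np.array(s['xyz'])
    return o+r*((z-o[2])/r[:,2])[:,None]
def cloud(s):
    v,u=np.mgrid[:480,:640];uv=np.c_[u.ravel(),v.ravel()]
    r=rays(s,uv)*s['z_map'].reshape(-1,1)
    return (r@np.array(s['rotation']).T+np.array(s['xyz'])).reshape(480,640,3)
E
python3 - <<'E'
from h import *
a=snap('scene','scene');b=snap('side','side')
for s in(a,b):print(s['xyz'],s['rotation'],s['K'],s['k1'])
o=manip.get_obs();print(o['eef_pos'],o['eef_rot'],o['time'],manip.pinch_z)
cv2.imwrite('pics/both.png',cv2.resize(np.vstack([a['frame'],b['frame']])[...,::-1],(400,600)))
E
```

```text
pics
[-0.21488476 -0.96274553  0.64124122] [ 0.80799182 -0.27577948  0.1741887  -0.49066607] [[539.39648758   0.         312.44749057]
 [  0.         539.39648758 243.77772296]
 [  0.           0.           1.        ]] -0.11894469824819053
[0.55932046 1.2134048  0.63492817] [ 0.01233301  0.83428249 -0.55073382 -0.02264691] [[583.29453222   0.         316.61346826]
 [  0.         583.29453222 242.65319454]
 [  0.           0.           1.        ]] 0.055922058464559894
[ 0.23057743 -0.60713961  0.20116985] [ 9.83595383e-01  1.80386633e-01  1.90027024e-05 -8.85583578e-04] 0.1 0.0187
```

View pics/scene.png

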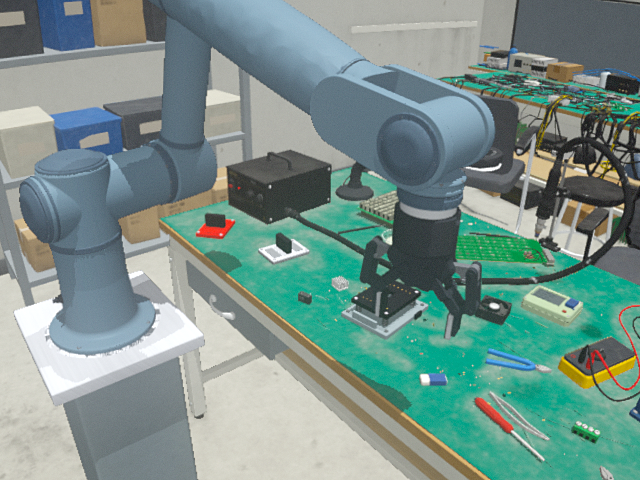

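View pics/side.png

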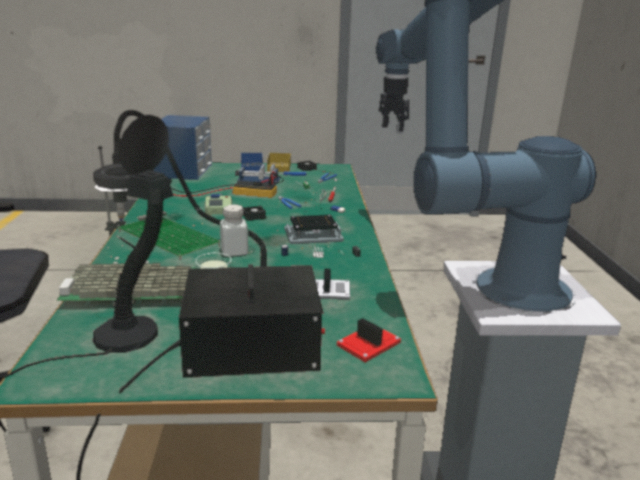

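The scene view shows the grey carrier with its black bar at about (284,247), the red look-alike at (215,228) and the jig at (385,307). In the side view the carrier is at (330,287), partly hidden by the black box, and the jig is at (315,232). `rotation` is a quaternion, so I'll fix the helper.

```bash
sed -i "s/np.array(s\['rotation'\]).T/Rm(s['rotation']).T/; 2a from scipy.spatial.transform import Rotation\ndef Rm(q): return Rotation.from_quat(q).as_matrix()" h.py
python3 - <<'E'
from h import *
a=pickle.load(open('scene.pkl','rb'));b=pickle.load(open('side.pkl','rb'))
C=cloud(a);D=cloud(b)
for u,v in[(284,240),(270,252),(298,250),(385,297),(390,330),(330,240)]:print('scene',u,v,C[v,u].round(3))
for u,v in[(327,280),(340,290),(314,224),(315,240),(200,230)]:print('side',u,v,D[v,u].round(3))
P=C.reshape(-1,3)
o=manip.get_obs();print(Rm(o['eef_rot']).round(3))
w=snap('wrist','wrist0');print(w['xyz'],Rm(w['rotation']).round(3))
E
```

```text
scene 284 240 [0.459 0.    0.046]
scene 270 252 [0.432 0.022 0.013]
scene 298 250 [ 0.493 -0.012  0.013]
scene 385 297 [ 0.218 -0.567  0.268]
scene 390 330 [ 0.439 -0.385  0.011]
scene 330 240 [ 0.607 -0.     0.002]
side 327 280 [0.468 0.04  0.042]
side 340 290 [0.438 0.04  0.017]
side 314 224 [ 0.483 -0.299  0.045]
side 315 240 [ 0.481 -0.264  0.012]
side 200 230 [ 0.807 -0.354  0.003]
[[ 0.935  0.355 -0.   ]
 [ 0.355 -0.935  0.002]
 [ 0.    -0.002 -1.   ]]
[ 0.29745005 -0.58223774  0.37318892] [[ 0.355 -0.895 -0.268]
 [-0.935 -0.341 -0.1  ]
 [-0.002  0.286 -0.958]]
```

View pics/wrist0.png

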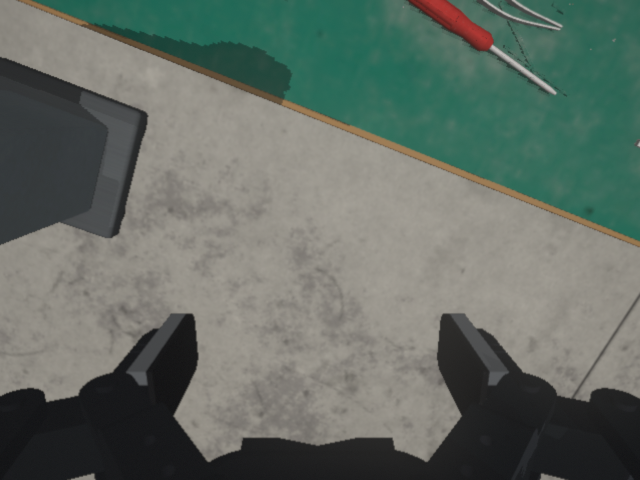

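The wrist view shows only the table edge and the two fingers so far. I'll move over the jig.

{"fn": "jog_arm", "kwargs": {"series": [[[85,-48,0],0,1],[[170,-96,0],0,1],[[255,-144,0],0,1],[[340,-192,0],0,1],[[340,-192,0],0,1],[[340,-192,0],0,1],[[340,-192,0],0,1],[[340,-192,0],0,1],[[340,-192,0],0,1],[[340,-192,0],0,1],[[340,-192,0],0,1],[[340,-192,0],0,1]]}}

```text
time: 1.35
eef_pos: [0.4797, -0.3085, 0.2021]
eef_rot: [0.984, 0.179, -0.0, -0.0]
wrist_force: [-0.6, -0.6, -0.4]
gripper_width: 0.0853
finger_force: 0.0
```

Run:
```python
from h import *
o=manip.get_obs();print(o['eef_pos'],o['time'],Rm(o['eef_rot']).round(3))
w=snap('wrist','wrist1');s=snap('scene','scene1')
```

```text
[ 0.47969005 -0.30854338  0.20207724] 1.35 [[ 0.936  0.353 -0.   ]
 [ 0.353 -0.936  0.   ]
 [-0.    -0.    -1.   ]]
```

View pics/wrist1.png

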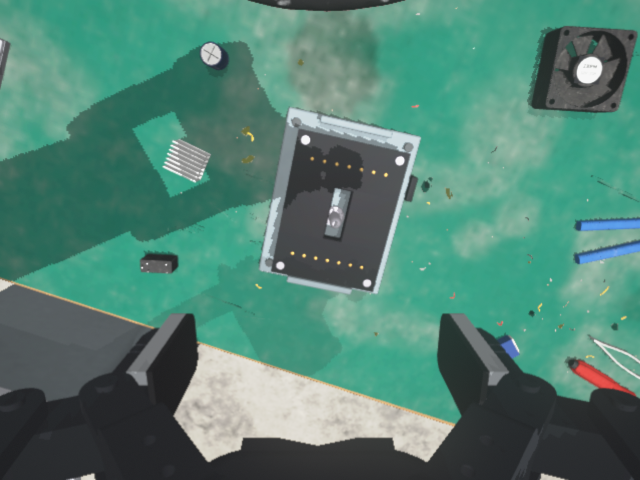

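The wrist view shows the black bed with white dots near (305,139), (400,160), (280,265) and (367,283). The slot runs (339,189) to (333,240) with the pin visible near (335,217), and the heat sink, relay and capacitor are to the left. Next I'll measure bed, slot and pin, and zoom on the slot.

Run:
```python
from h import *
w=pickle.load(open('wrist1.pkl','rb'));f=w['frame'];C=cloud(w)
g=f.max(2)
pts=[]
for u,v in[(305,139),(400,160),(367,283),(280,265)]:
    m=g[v-9:v+10,u-9:u+10].astype(float)
    m=np.where(m>170,1,0);y,x=np.nonzero(m);pts.append((u-9+x.mean(),v-9+y.mean()))
p=plane(w,pts,.045);print(np.round(pts,1),p.round(4))
c=p.mean(0);e=(p[3]-p[0]+p[2]-p[1]);yaw=np.arctan2(e[1],e[0]);print('dots centre',c.round(4),np.degrees(yaw),np.linalg.norm(p[1]-p[0]),np.linalg.norm(p[3]-p[0]))
# bed outline from depth
z=C[...,2];m=((z>.039)&(z<.05));m[:80]=0;m[310:]=0;m[:,:240]=0;m[:,430:]=0
m=cv2.morphologyEx(m.astype(np.uint8),cv2.MORPH_CLOSE,np.ones((25,25)))
k=max(cv2.findContours(m,0,2)[0],key=cv2.contourArea)
q=plane(w,k.reshape(-1,2),.045)[:,:2];r=cv2.minAreaRect(np.float32(q*1000));print('bed rect mm',r, 'z med',np.median(z[m>0]))
# pin/slot in jig frame
x=np.array([np.cos(yaw),np.sin(yaw)])
for u,v in[(339,189),(333,240),(335,212),(335,217)]:
    d=plane(w,[(u,v)],.0445)[0,:2]-r[0]*np.array(1)/1000;print(u,v,'along',d@x*1e3,'across',(d@[-x[1],x[0]])*1e3,z[v,u])
cv2.imwrite('pics/slot.png',cv2.resize(f[175:255,290:390][...,::-1],None,fx=7,fy=7,interpolation=2))
# carrier from scene1
s=pickle.load(open('scene1.pkl','rb'));S=cloud(s);P=S.reshape(-1,3)
b=(abs(P[:,0]-.46)<.09)&(abs(P[:,1]-.0)<.09)
t=P[b&(P[:,2]>.028)&(P[:,2]<.055)];print('bar',len(t),np.median(t,0),[np.round(i,1) for i in cv2.minAreaRect(np.float32(t[:,:2]*1000))])
t=P[b&(P[:,2]>.008)];print('plate',len(t),cv2.minAreaRect(np.float32(t[:,:2]*1000)))
```

```text
[[305.2 139.5]
 [401.7 160.9]
 [369.8 285. ]
 [278.9 264.7]] [[ 0.5304 -0.2795  0.045 ]
 [ 0.5419 -0.3565  0.045 ]
 [ 0.4357 -0.3739  0.045 ]
 [ 0.4255 -0.2944  0.045 ]]
dots centre [ 0.4834 -0.3261  0.045 ] -171.32199457163236 0.07785099241567482 0.10591344292696203
bed rect mm ((483.9750061035156, -325.0499267578125), (120.17096710205078, 90.07032012939453), 8.53805160522461) z med 0.04526043802277466
339 189 along -20.45453610476225 across -3.548325618018466 0.012232016863471973
333 240 along 22.342474440014342 across 1.0995095445575704 0.045420295839746994
335 212 along -1.3197046225184657 across -2.531928005802586 0.023281896652134204
335 217 along 2.7747356230054345 across -1.6066819557316645 0.03960233673674596
bar 168 [0.46222123 0.00628674 0.04254022] [array([466.7,  13.2]), array([58.1, 19.2]), np.float64(86.5)]
plate 748 ((466.64984130859375, 13.354965209960938), (81.49055480957031, 108.39264678955078), 84.00875854492188)
```

View pics/slot.png

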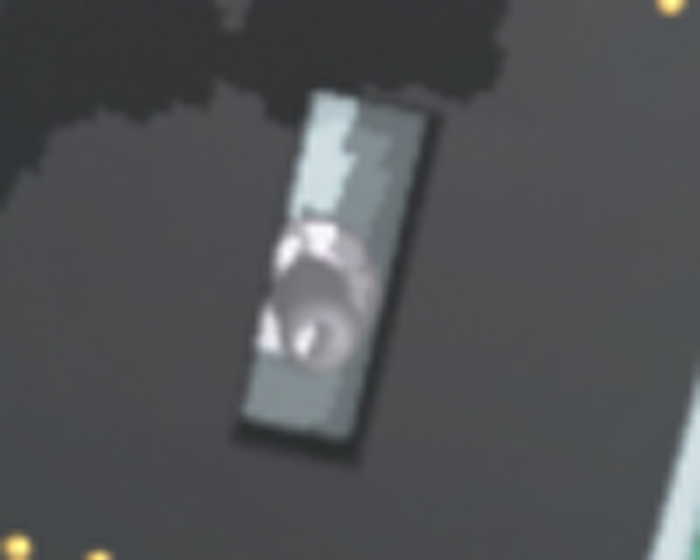

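The pin tip shows at about crop (325,335), which is image (336,223). That is several mm towards the robot from the slot's centre at (338,214). I'll move over the carrier, turning to line up with the bar.

{"fn": "jog_arm", "kwargs": {"series": [[[15,-45,0],-0.15,1],[[30,-90,0],-0.3,1],[[45,-135,0],-0.45,1],[[60,-180,0],-0.6,1],[[75,-225,0],-0.75,1],[[90,-270,0],-0.9,1],[[101,-305,0],-1.05,1],[[101,-305,0],-1.1,1],[[101,-305,0],-1.1,1],[[101,-305,0],-1.1,1],[[101,-305,0],-1.1,1]]}}

```text
time: 2.55
eef_pos: [0.4667, 0.0126, 0.2022]
eef_rot: [0.745, 0.667, -0.0, 0.0]
wrist_force: [0.2, 0.3, -1.2]
gripper_width: 0.0858
finger_force: 0.0
```

Run:
```python
from h import *
w=pickle.load(open('wrist1.pkl','rb'))
K=np.array([[318,92],[435,112],[355,460],[235,435],[325,335],[318,338]])
K=(K+.5)/7-.5+[290,175]
q=plane(w,K,.045)[:,:2]*1e3;q[4:]=plane(w,K[4:],.0435)[:,:2]*1e3
c=q[:4].mean(0);print('slot',c,np.linalg.norm(q[0]-q[1]),np.linalg.norm(q[1]-q[2]))
a=np.radians(8.6);x=np.array([np.cos(a),np.sin(a)]);y=np.array([-x[1],x[0]])
for i in(4,5):print('pin',q[i],(q[i]-c)@x,(q[i]-c)@y)
o=manip.get_obs();print(o['eef_pos'],o['time'],Rm(o['eef_rot']).round(3))
snap('wrist','wrist2')
```

```text
slot [ 483.93891065 -324.85260191] 13.70220710721136 42.60272856260323
pin [ 476.79564073 -326.45928741] -7.303209980641273 -0.5204492247804249
pin [ 476.16281828 -325.81745413] -7.832940461106873 0.2087968580441167
[0.46670808 0.0125576  0.2022087 ] 2.55 [[ 0.11   0.994 -0.   ]
 [ 0.994 -0.11  -0.   ]
 [-0.    -0.    -1.   ]]
```

View pics/wrist2.png

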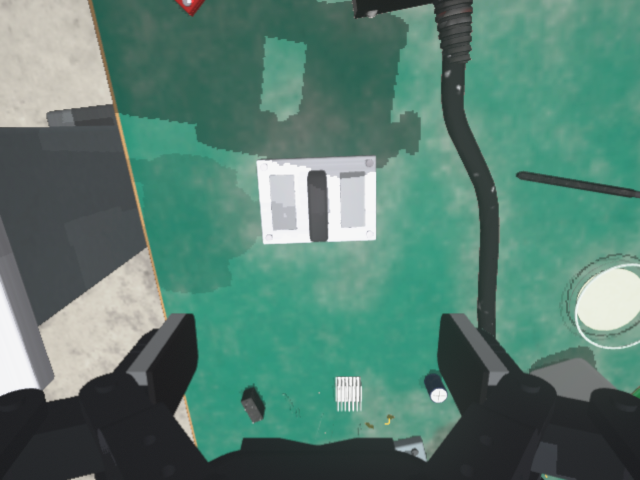

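The carrier (white plate, black bar) fills about (258–376, 157–243), bar around (317,205). Nothing stands close to it. Measuring.

Run:
```python
from h import *
w=pickle.load(open('wrist2.pkl','rb'));f=w['frame'];C=cloud(w);z=C[...,2]
R=np.zeros(z.shape,bool);R[145:260,245:390]=1
hs=cv2.cvtColor(f,cv2.COLOR_RGB2HSV)
m=(R&(hs[...,1]<70)).astype(np.uint8)
m=cv2.morphologyEx(m,cv2.MORPH_CLOSE,np.ones((15,15)));m=cv2.morphologyEx(m,cv2.MORPH_OPEN,np.ones((9,9)))
k=max(cv2.findContours(m,0,2)[0],key=cv2.contourArea)
for zz in(.012,): print('plate',cv2.minAreaRect(np.float32(plane(w,k.reshape(-1,2),zz)[:,:2]*1e3)))
m=(R&(z>.04)).astype(np.uint8);k=max(cv2.findContours(m,0,2)[0],key=cv2.contourArea)
print('bar',cv2.minAreaRect(np.float32(plane(w,k.reshape(-1,2),.048)[:,:2]*1e3)),np.median(z[m>0]),np.median(z[260:300,270:400]))
t=C[R&(z>.04)];print('bar cloud',cv2.minAreaRect(np.float32(t[:,:2]*1e3)))
t=C[R&(z>.007)];print('pl cloud',cv2.minAreaRect(np.float32(t[:,:2]*1e3)))
```

```text
plate ((464.86273193359375, 15.192634582519531), (104.096923828125, 126.93779754638672), 81.7384033203125)
bar ((465.8941345214844, 17.615535736083984), (56.15540313720703, 16.639314651489258), 85.91353607177734) 0.048000781525452646 0.002370939820318191
bar cloud ((467.64215087890625, 36.5190315246582), (95.90827178955078, 15.963918685913086), 85.88458251953125)
pl cloud ((467.00909423828125, 31.39983367919922), (106.20956420898438, 103.58181762695312), 85.90049743652344)
```

{"fn": "jog_arm", "kwargs": {"series": [[[5,-1.4,40],-0.038,1],[[5,-1.4,80],-0.038,1],[[5,-1.4,120],-0.038,1],[[5,-1.4,155],-0.038,1],[[5,-1.4,175],-0.038,1],[[5,-1.4,184],-0.038,1],[[5,-1.4,184],-0.038,1],[[5,-1.4,184],-0.038,1],[[5,-1.4,184],-0.038,0],[[5,-1.4,184],-0.038,0],[[5,-1.4,184],-0.038,0],[[5,-1.4,184],-0.038,0],[[5,-1.4,184],-0.038,0],[[5,-1.4,184],-0.038,0],[[5,-1.4,184],-0.038,0],[[5,-1.4,184],-0.038,0],[[5,-1.4,184],-0.038,0],[[5,-1.4,184],-0.038,0]], "squeeze": 60}}

```text
time: 4.4
eef_pos: [0.4667, 0.0184, 0.0189]
eef_rot: [0.731, 0.682, 0.001, 0.001]
wrist_force: [-0.2, 0.0, 6.1]
gripper_width: 0.0003
finger_force: 2.8
```

Run:
```python
from h import *
o=manip.get_obs();print(o)
```

```text
{'time': 4.4, 'joint_positions': array([-2.04087760e-01,  7.91869222e-02,  2.12435361e+00,  4.98734399e-05,
        9.36325605e-01, -1.34115881e-01]), 'joint_vel': array([ 9.19672070e-04,  1.78751348e-03, -9.82286108e-06, -9.46379176e-04,
       -2.08476822e-03, -1.87637800e-03]), 'effort': array([-6.71354751e-02, -2.62428957e+01, -2.30519235e+01, -3.19041952e-02,
        3.65766980e-03,  5.86429651e-04]), 'eef_pos': array([0.46665086, 0.0184156 , 0.0189352 ]), 'eef_rot': array([7.31417615e-01, 6.81929269e-01, 5.15377809e-04, 6.92825229e-04]), 'wrist_force': array([-0.17192803,  0.03153016,  6.09459039]), 'torque': array([0.09264622, 0.01986505, 0.05116913]), 'finger_force': 2.82121056734411, 'gripper_width': 0.000259187929069065}
```

The fingers shut to zero width, so the bar is not between them, and there is about 6 N upward. I'll look before moving.

Run:
```python
from h import *
w=snap('wrist','wrist3');s=snap('scene','scene3');d=snap('side','side3')
a=s['frame'][150:310,200:420];b=d['frame'][190:350,230:450];c=cv2.resize(w['frame'],(660,495))
cv2.imwrite('pics/look3.png',np.vstack([np.hstack([cv2.resize(i,(400,290)) for i in(a,b)]),cv2.copyMakeBorder(cv2.resize(w['frame'],(400,300)),0,0,0,400,0)])[...,::-1])
```

```text
(no output)
```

View pics/look3.png

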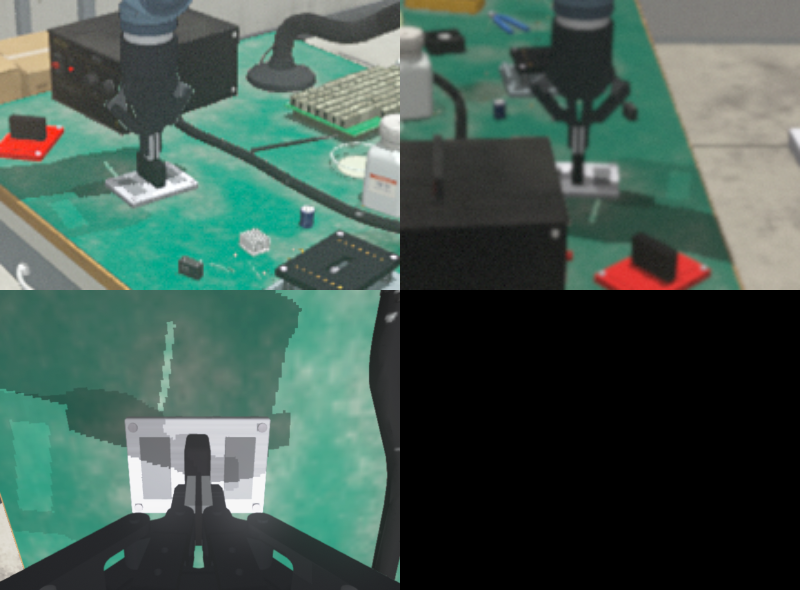

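The wrist view shows the fingers shut, with the far end of the bar sticking out beyond them at about (200,450) of the lower panel. The carrier is still flat. I'll zoom in and measure where the bar is relative to the TCP.

Run:
```python
from h import *
w=pickle.load(open('wrist3.pkl','rb'));f=w['frame']
print(w['K'],w['xyz'],w['k1'])
cv2.imwrite('pics/look4.png',cv2.resize(f[190:480,180:460],None,fx=2,fy=2,interpolation=2)[...,::-1])
def proj(s,P):
    R=Rm(s['rotation']);return cv2.projectPoints(np.float64(P),cv2.Rodrigues(R.T)[0],-R.T@np.array(s['xyz']),np.array(s['K']),np.array([s['k1'],0,0,0,0.]))[0].reshape(-1,2)
o=manip.get_obs();t=np.array(o['eef_pos'])
print('tcp px',proj(w,[t]),'bar ends top px',proj(w,[[.4679,.0455,.048],[.4639,-.0104,.048]]))
C=cloud(w);z=C[...,2]
for v in range(205,330,12): print(v,[tuple((C[v,u]*1e3).round().astype(int)) for u in(300,316,320)])
R=np.zeros(z.shape,bool);R[200:360,190:440]=1
hs=cv2.cvtColor(f,cv2.COLOR_RGB2HSV)
for n in('scene2','scene3'):
    try:s=pickle.load(open(n+'.pkl','rb'))
    except: continue
    P=cloud(s).reshape(-1,3);b=(abs(P[:,0]-.467)<.08)&(abs(P[:,1]-.015)<.06)
    q=P[b&(P[:,2]>.008)&(P[:,2]<.02)];print(cv2.minAreaRect(np.float32(q[:,:2]*1e3)),np.median(q[:,2]))
```

```text
[[409.97947665   0.         317.22529708]
 [  0.         409.97947665 243.80553161]
 [  0.           0.           1.        ]] [0.47033499 0.09035749 0.19091367] 0.003472623891728099
tcp px [[319.92823048 287.62315007]] bar ends top px [[318.85575368 249.694922  ]
 [318.44876881 381.94559181]]
205 [(np.int64(460), np.int64(55), np.int64(10)), (np.int64(467), np.int64(55), np.int64(11)), (np.int64(469), np.int64(55), np.int64(10))]
217 [(np.int64(460), np.int64(50), np.int64(12)), (np.int64(467), np.int64(50), np.int64(13)), (np.int64(469), np.int64(49), np.int64(12))]
229 [(np.int64(459), np.int64(45), np.int64(12)), (np.int64(467), np.int64(44), np.int64(11)), (np.int64(468), np.int64(44), np.int64(12))]
241 [(np.int64(460), np.int64(45), np.int64(32)), (np.int64(467), np.int64(45), np.int64(33)), (np.int64(468), np.int64(44), np.int64(32))]
253 [(np.int64(461), np.int64(44), np.int64(45)), (np.int64(467), np.int64(44), np.int64(47)), (np.int64(468), np.int64(44), np.int64(46))]
265 [(np.int64(461), np.int64(40), np.int64(48)), (np.int64(466), np.int64(40), np.int64(48)), (np.int64(
[... 157 characters left out ...]
), np.int64(49))]
289 [(np.int64(460), np.int64(31), np.int64(48)), (np.int64(466), np.int64(30), np.int64(48)), (np.int64(467), np.int64(30), np.int64(49))]
301 [(np.int64(460), np.int64(30), np.int64(57)), (np.int64(466), np.int64(29), np.int64(57)), (np.int64(467), np.int64(29), np.int64(56))]
313 [(np.int64(460), np.int64(29), np.int64(66)), (np.int64(466), np.int64(29), np.int64(65)), (np.int64(467), np.int64(29), np.int64(66))]
325 [(np.int64(461), np.int64(30), np.int64(75)), (np.int64(466), np.int64(29), np.int64(74)), (np.int64(467), np.int64(29), np.int64(75))]
((465.43621826171875, 14.223846435546875), (81.6181411743164, 106.09778594970703), 85.24534606933594) 0.012333156830119929
```

View pics/look4.png

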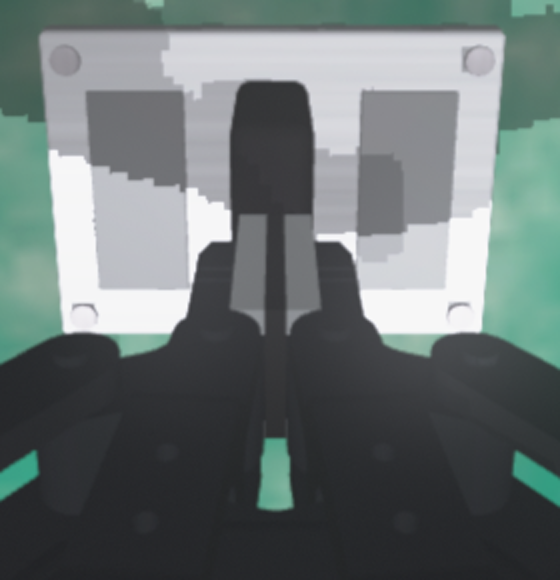

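Both fingertips appear to end on top of the bar at about z = 50 mm, though the reported TCP is at 19 mm. I'll check where the fingers really end in the tool frame, open and shut.

Run:
```python
from h import *
o=manip.get_obs()
for n,T,q in(('wrist1',[.47969,-.30854,.20208],[.984,.179,0,0]),('wrist2',[.46671,.01256,.20221],[.745,.667,0,0]),('wrist3',o['eef_pos'],o['eef_rot'])):
    w=pickle.load(open(n+'.pkl','rb'));P=(cloud(w)-np.array(T))@Rm(q)*1e3
    m=(abs(P[...,1])<62)&(abs(P[...,0])<13)&(P[...,2]>-70)&(P[...,2]<30)&(w['z_map']>0)
    for v in (300,310,320,330,340):
        r=[(u,*P[v,u].round().astype(int)) for u in(175,190,304,312,325,450,460) if m[v,u]];print(n,v,[tuple(map(int,i)) for i in r])
s=pickle.load(open('scene3.pkl','rb'));P=cloud(s);t=(P-np.array(o['eef_pos']))@Rm(o['eef_rot'])*1e3
m=(abs(t[...,0])<16)&(abs(t[...,1])<40)&(t[...,2]>-80)&(t[...,2]<5)
for lo in range(-80,5,5):
    k=m&(t[...,2]>=lo)&(t[...,2]<lo+5)
    if k.sum():print(lo,k.sum(),t[k].min(0).round(),t[k].max(0).round())
```

```text
wrist1 300 []
wrist1 310 []
wrist1 320 [(175, 10, -46, -52), (190, 8, -42, -48), (450, 10, 43, -52), (460, 10, 46, -52)]
wrist1 330 [(175, 10, -44, -58), (190, 5, -42, -49), (450, 7, 43, -53), (460, 10, 44, -59)]
wrist1 340 [(175, 9, -42, -63), (190, 1, -43, -49), (450, 4, 43, -54), (460, 9, 43, -62)]
wrist2 300 []
wrist2 310 []
wrist2 320 [(175, 10, -47, -51), (190, 8, -44, -47), (450, 11, 42, -52), (460, 11, 45, -53)]
wrist2 330 [(175, 10, -45, -58), (190, 5, -43, -50), (450, 7, 42, -53), (460, 10, 43, -59)]
wrist2 340 [(175, 9, -44, -61), (190, 2, -44, -49), (450, 4, 42, -54), (460, 10, 41, -63)]
wrist3 300 [(304, 11, -6, -37), (312, 10, -3, -36), (325, 10, 2, -36)]
wrist3 310 [(304, 11, -6, -45), (312, 11, -3, -45), (325, 11, 1, -46)]
wrist3 320 [(304, 10, -5, -51), (312, 10, -3, -52), (325, 9, 1, -50)]
wrist3 330 [(304, 10, -5, -58), (312, 10, -3, -58), (325, 11, 1, -59)]
wrist3 340 [(304, 10, -5, -64), (312, 10, -3, -64), (325, 10, 1, -64)]
-80 48 [-15. -32. -80.] [ 15.  32. -75.]
-75 24 [-16. -25. -75.] [ -4.  24. -70.]
-70 13 [-13. -12. -70.] [ -7.   8. -65.]
-65 24 [-13. -13. -65.] [  6.  16. -60.]
-60 25 [-15. -14. -60.] [  2.  15. -55.]
-55 23 [-14. -14. -55.] [  2.  13. -50.]
-50 18 [-14. -14. -50.] [  4.  12. -45.]
-45 24 [-15. -14. -45.] [  5.  14. -40.]
-40 19 [-13. -13. -40.] [  4.  14. -35.]
-35 10 [-13.  -9. -35.] [  9.   7. -30.]
-30 24 [-16.  -9. -30.] [ 15.   9. -26.]
-25 9 [-13.  -9. -25.] [ 13.  -6. -20.]
-20 14 [-12. -10. -20.] [ 15.  -4. -16.]
-15 11 [-13.  -9. -15.] [ 15.  -6. -10.]
-10 13 [-16.  -9. -10.] [14. -6. -5.]
-5 11 [-12.  -9.  -5.] [15. -5. -0.]
0 39 [-16. -40.   1.] [15. 39.  5.]
```

The fingers really end about 31 mm short of the reported TCP: open tips are at tool z ≈ −46, shut about 13 mm further forward. They closed on top of the bar. I'll lift, open, and go down about 31 mm deeper.

{"fn": "jog_arm", "kwargs": {"series": [[[0,0,-15],0,0],[[0,0,-25],0,1],[[0,0,-25],0,1],[[0,0,-25],0,1],[[0,0,-25],0,1],[[0,0,-25],0,1],[[0,0,-25],0,1],[[0,0,-25],0,1],[[0,0,0],0,1],[[0,0,20],0,1],[[0,0,30],0,1],[[0,0,30],0,1],[[0,0,30],0,1],[[0,0,30],0,0],[[0,0,30],0,0],[[0,0,30],0,0],[[0,0,30],0,0],[[0,0,30],0,0],[[0,0,30],0,0],[[0,0,30],0,0]], "squeeze": 60}}

```text
time: 6.55
eef_pos: [0.4662, 0.0185, -0.0114]
eef_rot: [0.731, 0.682, 0.0, 0.0]
wrist_force: [-0.1, 0.2, 3.0]
gripper_width: 0.0152
finger_force: 59.6
```

The bar is gripped (15 mm opening, 60 N). Next: lift and carry over the jig, turning to its yaw.

{"fn": "jog_arm", "kwargs": {"series": [[[0,0,-30],0,0],[[0,0,-60],0,0],[[0,0,-90],0,0],[[-40,5,-90],0,0],[[-80,10,-90],-0.03,0],[[-120,15,-90],-0.06,0],[[-160,20,-90],-0.09,0],[[-200,25,-90],-0.12,0],[[-240,30,-90],-0.15,0],[[-280,35,-90],-0.18,0],[[-315,39,-90],-0.21,0],[[-335,41,-90],-0.22,0],[[-341,42,-90],-0.22,0],[[-341,42,-90],-0.22,0],[[-341,42,-90],-0.22,0],[[-341,42,-90],-0.22,0]]}}

```text
time: 8.15
eef_pos: [0.4837, -0.323, 0.0778]
eef_rot: [0.652, 0.759, 0.0, -0.001]
wrist_force: [0.6, 0.6, -2.7]
gripper_width: 0.0152
finger_force: 59.2
```

Run:
```python
from h import *
w=pickle.load(open('wrist3.pkl','rb'))
q=plane(w,(np.array([[40,32],[503,32],[483,332],[62,332]])+.5)/2-.5+[180,190],.012)[:,:2]*1e3
print('plate in wrist3',q.round(1),q.mean(0))
o=manip.get_obs();print(o['eef_pos'],np.degrees(Rotation.from_quat(o['eef_rot']).as_euler('xyz')),o['wrist_force'],o['gripper_width'])
w=snap('wrist','wrist5')
```

```text
plate in wrist3 [[416.1  58.2]
 [518.4  51.1]
 [514.1 -24.3]
 [410.1 -17. ]] [464.662425    17.00038228]
[ 0.48368849 -0.32298645  0.07781423] [-1.79968899e+02 -5.73588980e-02  9.86674853e+01] [ 0.61897084  0.56357721 -2.70388447] 0.015177477369620197
```

View pics/wrist5.png

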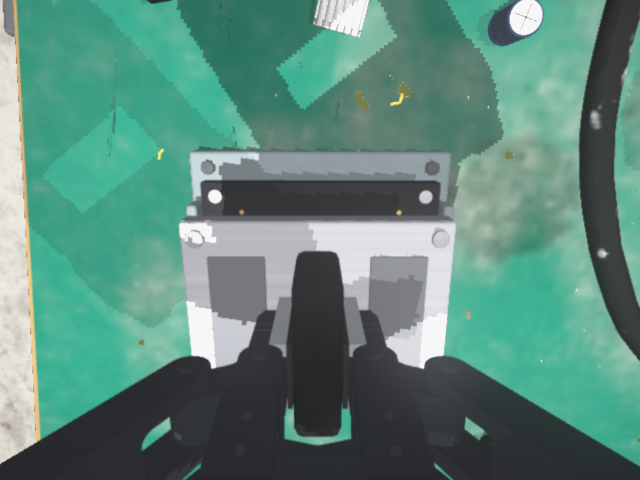

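The held carrier hides most of the bed. Bed dots show at (215,197) and (426,197), the plate's far top edge runs about (181,222) to (455,222), and the bar top spans (293–342, 251–436). I'll compare carrier with jig using this one view.

Run:
```python
from h import *
w=pickle.load(open('wrist5.pkl','rb'));f=w['frame'];g=f.max(2).astype(int);z=cloud(w)[...,2]
a=np.radians(8.67);X=np.array([np.cos(a),np.sin(a)]);Y=np.array([-X[1],X[0]]);J=np.array([483.9,-324.9])
def J_(uv,zz): d=plane(w,uv,zz)[:,:2]*1e3-J; return np.c_[d@X,d@Y].round(1)
pts=[]
for u,v in[(215,197),(426,197)]:
    y,x=np.nonzero(g[v-8:v+9,u-9:u+10]>150);pts.append((u-9+x.mean(),v-8+y.mean()))
print('dots',np.round(pts,1),J_(pts,.045))
w1=pickle.load(open('wrist1.pkl','rb'))
d=plane(w1,[[305.2,139.5],[401.7,160.9],[369.8,285.],[278.9,264.7]],.045)[:,:2]*1e3-J;print('dots wrist1',np.c_[d@X,d@Y].round(1))
R=np.zeros(z.shape,bool);R[180:450,150:480]=1
zt=np.median(z[230:240,240:290]);print('plate top z',zt,'bar z',np.median(z[290:400,312:325]))
m=(R&(abs(z-zt)<.005)).astype(np.uint8);k=max(cv2.findContours(m,0,2)[0],key=cv2.contourArea).reshape(-1,2)
q=J_(k,zt);s=q[(q[:,1]>10)];print('plate x',s[:,0].min(),s[:,0].max(),'ymax',np.percentile(q[:,1],95))
for yy in(10,20,30):
    r=q[abs(q[:,1]-yy)<3][:,0];print(yy,r.min(),r.max())
e=q[q[:,1]>q[:,1].max()-4]; e=e[abs(e[:,0])<45];print('edge slope deg',np.degrees(np.polyfit(e[:,0],e[:,1],1)[0]),np.median(e[:,1]))
zb=np.median(z[290:400,312:325]);m=(R&(abs(z-zb)<.004));m[:,:285]=0;m[:,350:]=0
k=max(cv2.findContours(m.astype(np.uint8),0,2)[0],key=cv2.contourArea).reshape(-1,2);q=J_(k,zb);print('bar',cv2.minAreaRect(np.float32(q)))
```

```text
dots [[214.4 196.2]
 [425.3 196.7]] [[-53.2  38.1]
 [ 53.1  37.9]]
dots wrist1 [[ 52.8  37.8]
 [ 52.6 -40. ]
 [-55.  -41.2]
 [-53.1  39. ]]
plate top z 0.10154463659105731 bar z 0.13746715353922404
plate x -52.8 50.3 ymax 39.5
10 -52.7 50.3
20 -52.8 50.3
30 -52.8 50.3
edge slope deg 0.025443889152876514 39.2
bar ((-1.25, 2.049999237060547), (56.099998474121094, 19.700000762939453), 90.0)
```

The carrier hangs square, about 1.3 mm towards −x and 1.5 mm towards +y in the jig frame. The pin should be near x = −7.5. I'll shift −1.5 mm in y and lower onto the bed gently.

{"fn": "jog_arm", "kwargs": {"series": [[[-1.5,0,10],0,0],[[-1.5,0,25],0,0],[[-1.5,0,36],0,0],[[-1.5,0,41],0,0],[[-1.5,0,43],0,0],[[-1.5,0,44],0,0],[[-1.5,0,44.5],0,0],[[-1.5,0,45],0,0],[[-1.5,0,45.5],0,0],[[-1.5,0,45.5],0,0],[[-1.5,0,45.5],0,0],[[-1.5,0,45.5],0,0]]}}

```text
time: 9.4
eef_pos: [0.4844, -0.3264, 0.0333]
eef_rot: [0.652, 0.758, -0.0, 0.001]
wrist_force: [-0.9, 0.3, 2.9]
gripper_width: 0.0155
finger_force: 59.8
```

In contact. Now slide towards −x while pressing lightly.

{"fn": "jog_arm", "kwargs": {"series": [[[0,0,1],0,0],[[0,-1,1.5],0,0],[[0,-1.5,1.5],0,0],[[0,-2,1.5],0,0],[[0,-2.5,1.5],0,0],[[0,-3,1.5],0,0],[[0,-3.5,1.5],0,0],[[0,-4,1.5],0,0],[[0,-4,1.5],0,0]]}}

```text
time: 10.3
eef_pos: [0.4806, -0.3272, 0.0317]
eef_rot: [0.652, 0.758, 0.0, 0.001]
wrist_force: [2.9, -0.3, 4.9]
gripper_width: 0.0157
finger_force: 60.3
```

{"fn": "jog_arm", "kwargs": {"series": [[[0,-0.5,0],0,0],[[0,-1,0],0,0],[[0,-1.5,0],0,0],[[0,-2,0],0,0],[[0,-2,0],0,0]]}}

```text
time: 10.8
eef_pos: [0.4779, -0.3269, 0.031]
eef_rot: [0.652, 0.758, -0.0, -0.0]
wrist_force: [2.7, -0.5, 2.9]
gripper_width: 0.0151
finger_force: 60.0
```

{"fn": "jog_arm", "kwargs": {"series": [[[0,-0.5,0],0,0],[[0,-1,0],0,0],[[0,-1.5,0],0,0],[[0,-2,0],0,0],[[0,-2,0],0,0]]}}

```text
time: 11.3
eef_pos: [0.4759, -0.3271, 0.0311]
eef_rot: [0.652, 0.758, 0.0, -0.0]
wrist_force: [2.2, 0.8, 2.8]
gripper_width: 0.0151
finger_force: 60.0
```

Force fell and z followed the command, so it may have dropped over the pin. I'll press 2 mm more to test.

{"fn": "jog_arm", "kwargs": {"series": [[[0,0,1],0,0],[[0,0,2],0,0],[[0,0,2],0,0],[[0,0,2],0,0]]}}

```text
time: 11.7
eef_pos: [0.476, -0.327, 0.0297]
eef_rot: [0.652, 0.758, -0.0, -0.0]
wrist_force: [0.4, 1.4, 7.8]
gripper_width: 0.0152
finger_force: 60.8
```

Force rose about 5 N for 1.4 mm, which suggests the tip is catching. I'll slide slowly back the other way with this light press.

{"fn": "jog_arm", "kwargs": {"series": [[[0,0.5,0],0,0],[[0,1,0],0,0],[[0,1,0],0,0]]}}

```text
time: 12.0
eef_pos: [0.4763, -0.3268, 0.0294]
eef_rot: [0.652, 0.758, -0.0, -0.001]
wrist_force: [-2.7, 3.0, 8.3]
gripper_width: 0.015
finger_force: 60.7
```

{"fn": "jog_arm", "kwargs": {"series": [[[0,0.5,0],0,0],[[0,1,0],0,0],[[0,1,0],0,0]]}}

```text
time: 12.3
eef_pos: [0.4769, -0.3265, 0.029]
eef_rot: [0.652, 0.758, -0.0, -0.002]
wrist_force: [-2.6, 1.6, 7.3]
gripper_width: 0.0151
finger_force: 60.5
```

{"fn": "jog_arm", "kwargs": {"series": [[[0,0.5,0],0,0],[[0,1,0],0,0],[[0,1,0],0,0]]}}

```text
time: 12.6
eef_pos: [0.4775, -0.3263, 0.0288]
eef_rot: [0.652, 0.758, -0.001, -0.002]
wrist_force: [-4.4, 1.2, 6.9]
gripper_width: 0.0152
finger_force: 60.5
```

The carrier is held against sideways motion and sinking, so it's on the taper. I'll nudge a little towards the estimated centre and press deeper.

{"fn": "jog_arm", "kwargs": {"series": [[[0.5,0,1],0,0],[[0.5,0,2],0,0],[[0.5,0,2],0,0],[[0.5,0,2],0,0]]}}

```text
time: 13.0
eef_pos: [0.4778, -0.326, 0.0278]
eef_rot: [0.652, 0.758, -0.001, -0.002]
wrist_force: [-4.5, 3.1, 12.6]
gripper_width: 0.015
finger_force: 61.5
```

Run:
```python
from h import *
w=snap('wrist','wrist6');f=w['frame'];P=cloud(w);z=P[...,2]
a=np.radians(8.67);X=np.array([np.cos(a),np.sin(a)]);Y=np.array([-X[1],X[0]]);J=np.array([483.9,-324.9])
d=P[...,:2]*1e3-J;jx,jy=d@X,d@Y;z=z*1e3
R=np.zeros(z.shape,bool);R[120:460,150:490]=1
def med(n,c): 
    c=c&R; print(n,c.sum(),np.median(z[c]).round(2) if c.sum() else '')
med('plate +x far',(abs(jx-25)<12)&(abs(jy-25)<10)&(z>35)&(z<70));med('plate -x far',(abs(jx+40)<12)&(abs(jy-25)<10)&(z>35)&(z<70))
med('plate near -x',(abs(jx+45)<8)&(abs(jy-5)<6)&(z>35)&(z<70))
med('bed strip',(abs(jx)<50)&(jy>40)&(jy<44)&(z>25)&(z<50));med('bed +x strip',(jx>51)&(jx<58)&(jy<35)&(z>25)&(z<50))
med('base',(abs(jx)<50)&(jy>48)&(jy<57)&(z>5)&(z<20));med('bar',(abs(jx+7)<5)&(abs(jy)<25)&(z>70)&(z<100))
m=R&(z>43)&(z<60);zt=np.median(z[m])/1e3
k=max(cv2.findContours(m.astype(np.uint8),0,2)[0],key=cv2.contourArea).reshape(-1,2);q=plane(w,k,zt)[:,:2]*1e3-J;q=np.c_[q@X,q@Y]
for yy in(10,20,30):
    r=q[abs(q[:,1]-yy)<3][:,0];print(yy,r.min(),r.max())
e=q[q[:,1]>34];e=e[abs(e[:,0]+8)<42];print('top edge',np.median(e[:,1]),np.degrees(np.polyfit(e[:,0],e[:,1],1)[0]))
o=manip.get_obs();print(o['eef_pos'],o['wrist_force'],o['torque'])
```

```text
plate +x far 3275 51.96
plate -x far 3249 52.14
plate near -x 1112 52.84
bed strip 2519 39.48
bed +x strip 2313 39.44
base 4445 12.25
bar 4518 87.54
10 -58.76335783534297 44.04280833051985
20 -58.733933281508946 44.06009458268541
30 -58.70377442401342 44.120073639879195
top edge 37.89855739752001 -0.11688446703421561
[ 0.47781799 -0.32594988  0.02783153] [-4.92738763  3.17581623 12.2628318 ] [ 0.48144407  0.66503102 -0.11135215]
```

View pics/wrist6.png

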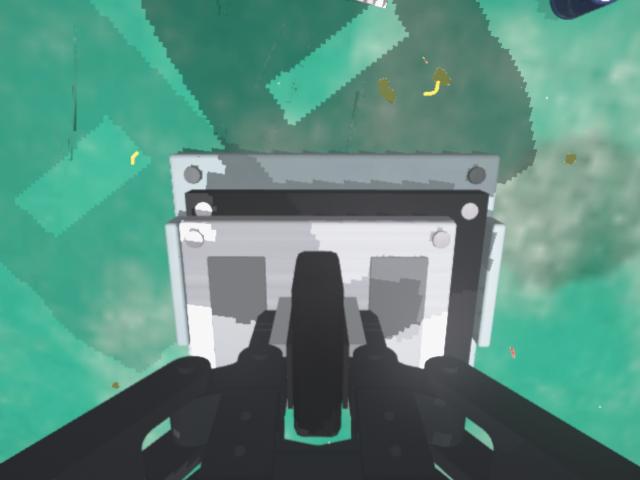

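The bed is now about 5.8 mm down (39.5 mm, from 45.3), with the carrier level and square at x = −7.4, y = 0, so the pin is in the hole. I'll ease the sideways load and press the last millimetre or so.

{"fn": "jog_arm", "kwargs": {"series": [[[0.5,-1,0],0,0],[[0.7,-1.2,1],0,0],[[0.7,-1.2,2],0,0],[[0.7,-1.2,2],0,0],[[0.7,-1.2,2],0,0]]}}

```text
time: 13.55
eef_pos: [0.4776, -0.3256, 0.0265]
eef_rot: [0.652, 0.758, -0.0, -0.001]
wrist_force: [-2.7, 4.3, 13.3]
gripper_width: 0.0154
finger_force: 61.5
```

```bash
cat > bed.py <<'E'
from h import *
w=snap('wrist','wrist7');P=cloud(w)
a=np.radians(8.67);X=np.array([np.cos(a),np.sin(a)]);Y=np.array([-X[1],X[0]]);J=np.array([483.9,-324.9])
d=P[...,:2]*1e3-J;jx,jy=d@X,d@Y;z=P[...,2]*1e3
R=np.zeros(z.shape,bool);R[120:460,150:490]=1
for n,c in(('plate+x',(abs(jx-25)<12)&(abs(jy-25)<10)&(z>35)&(z<60)),('plate-x',(abs(jx+40)<12)&(abs(jy-25)<10)&(z>35)&(z<60)),('plate-x near',(abs(jx+45)<8)&(abs(jy-5)<6)&(z>35)&(z<60)),('bed',(abs(jx)<50)&(jy>40)&(jy<44)&(z>25)&(z<50)),('bed+x',(jx>51)&(jx<58)&(jy<35)&(z>25)&(z<50)),('base',(abs(jx)<50)&(jy>48)&(jy<57)&(z>5)&(z<20))): print(n,np.median(z[c&R]).round(2))
o=manip.get_obs();print(o['eef_pos'],o['eef_rot'],o['wrist_force'],o['torque'],o['finger_force'],o['time'])
E
python3 bed.py
```

```text
plate+x 50.66
plate-x 50.73
plate-x near 51.48
bed 38.21
bed+x 38.17
base 12.24
[ 0.47762836 -0.32564716  0.02650242] [ 6.52090010e-01  7.58141344e-01 -5.78290852e-05 -5.63657826e-04] [-1.97019263  4.23966018 13.40336319] [0.65774002 0.26718334 0.01023832] 61.546751260757446 13.6
```

The bed reads 38.2 mm, which is 7 mm down. One more push will confirm it's on the stop and give a margin.

{"fn": "jog_arm", "kwargs": {"series": [[[0.7,-0.3,1],0,0],[[0.7,-0.3,2],0,0],[[0.7,-0.3,2],0,0],[[0.7,-0.3,2],0,0],[[0.7,-0.3,2],0,0]]}}

```text
time: 14.1
eef_pos: [0.4777, -0.3257, 0.0264]
eef_rot: [0.652, 0.758, -0.0, -0.0]
wrist_force: [-6.6, 6.6, 25.1]
gripper_width: 0.015
finger_force: 63.1
```

```bash
python3 bed.py
```

```text
plate+x 50.66
plate-x 50.73
plate-x near 51.44
bed 38.16
bed+x 38.08
base 12.23
[ 0.47766287 -0.32570418  0.0264199 ] [ 6.52010453e-01  7.58209890e-01 -3.28183604e-04 -1.54131033e-04] [-5.79866927  5.95224315 23.69476159] [ 1.0790663   0.87413295 -0.03570429] 63.12800645828247 14.15
```

It's on the hard stop: force rose 11 N with no further travel, level. I'll ease the push a little and hand in.

{"fn": "jog_arm", "kwargs": {"series": [[[0,0,-0.7],0,0],[[0,0,-0.7],0,0],[[0,0,-0.7],0,0]]}}

```text
time: 14.45
eef_pos: [0.4777, -0.3257, 0.0265]
eef_rot: [0.652, 0.758, -0.0, 0.0]
wrist_force: [-2.6, 4.9, 20.5]
gripper_width: 0.0154
finger_force: 62.3
```

```bash
python3 bed.py; python3 -c "
from plant import manip
o=manip.get_obs()
if o['eef_pos'][2]<.0267 and o['wrist_force'][2]>14: print(manip.hand_in())
else: print('not yet')"
```

```text
plate+x 50.63
plate-x 50.74
plate-x near 51.42
bed 38.19
bed+x 38.19
base 12.25
[ 0.47768417 -0.32571335  0.02647364] [ 6.52051168e-01  7.58174904e-01 -2.84649528e-04  9.28318737e-05] [-4.24715278  3.54474862 19.31506329] [ 0.75805766  0.55032548 -0.01384385] 62.33054995536804 14.5
the job is handed in; nothing more can be done
None
```

The job is handed in at 14.5 s: the carrier is on the locating pin and held level, with the bed on its stop (7 mm down) under about 19 N; the first grasp closed on top of the bar at about 6 N, because the fingers end about 31 mm short of the reported TCP, and the second attempt held.

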